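# Release the air nozzle from its quick coupler

## Task

The blow nozzle in the blue-collared quick coupler is wanted for another job. Slide the blue sprung collar back, away from the nozzle, so that the lock lets go and the nozzle pops forward a little; then draw that nozzle straight out and lay it down flat inside the grey tray. Leave the orange-collared coupler and its nozzle alone.

Things in the scene. Friction and masses are not known exactly. Their poses are not given: they have to be found in the camera images.
- collar_blue_grip (a point): Centre of the blue collar (36 mm across, 34 mm long), on the coupler's level axis 60 mm above the table; moves with it. x = along the axis, the way it slides back (nozzle points to, comes out toward -x); z up. 43 mm behind the nozzle block's middle. Base 10 mm high below; an upright 26 mm wide, 78 mm high begins 42 mm behind. Yaw within 23 degrees.
- collar_blue (a joint): Blue collar's travel, m: 0 forward (locked) to 0.014 fully back (+x, at its stop). Sprung forward; 4 to 8 N to pull. Beyond about 0.008 the lock opens and a spring pushes the nozzle 10 mm toward -x within 0.3 s. Let go, the collar then rests about 0.007 back on the stem; the nozzle stays, held by friction only (3 to 6 N). Drawn 27 mm more it is out and the collar springs home.
- nozzle_blue_grip (a point): Middle of the square brass grip block (38 mm long in x, 24 x 24 mm across) of the nozzle in the blue-collared coupler, 60 g. x points along its round steel stem (16 mm across, ends 59 mm from here) into the socket; the spout's tip is 54 mm away at -x; z is up. In the coupler this point is 60 mm above the table.
- nozzle_orange_grip (a point): Middle of the grip block of the other nozzle, of the same shape, in the orange-collared coupler: an equal stand 0.17 m or more to one side or the other. Leave it and its collar alone.
- tray: Shallow grey tray, fixed to the table: 200 mm (its x) by 160 mm (its y), rim 15 mm high, walls 4 mm thick, floor 4 mm thick. Origin: centre of its underside, on the table; z up.
Things that resemble listed ones, but are neither listed nor needed, are in the scene too. Leave any pink look-alike of the part that bears nozzle_blue_grip alone.

How it is judged:
By the outcome, as a careful person would: the job done as asked, in the order asked, and still so for the second after the job is handed in, with the robot touching nothing.
It also fails if it takes over 48 s, if anything falls off the work surface, if the arm or the gripper's body presses on something with over 40 N, if the wrist force passes 120 N, or if a joint passes its speed limit or range.

## Robot

A 7-joint arm with a two-finger parallel gripper is mounted at the origin on a cart in front of the work surface, level with it; the furniture and walls round the work are solid. World frame = base frame: x ahead of the robot, y to its left, z up, the work surface at z = 0. Lengths are in mm, angles in rad, forces in N, time in s.
With the tool pointing down it reaches from about 400 to 850 mm from the base axis. Payload 4.5 kg.
Tool frame: the origin (TCP) lies between the finger pads; the fingertips stand 11 mm ahead of it and the grasp point (between the pads) lies 8 mm behind it (robot.nose_length is the z of the fingertips in the tool frame, in mm); z points along the fingers, y is the line along which they close (so a half turn about z gives the same grasp; the last joint's range is limited). The gripper opens to 85 mm and grips with 20 to 120 N. Pads are 22 mm wide; open, the fingers measure 114 mm over their backs; the gripper's body (76 mm by 85 mm) begins 54 mm behind the grasp point. The pads swing forward as they close: fully open they stand 13 mm farther back than shut.
Start: joints at [1.168, 0.689, -0.195, 1.565, 0.157, 0.902, -0.215], TCP at [264.432, -566.329, 242.317] pointing down, gripper open.
Joint ranges: [-3.01, 3.01], [-0.46, 2.08], [-1.47, 1.51], [0.13, 2.56], [-1, 4.14], [0.04, 2.09], [-2.66, 2.66]. Speed limits (rad/s): [2.57, 2.57, 3.14, 3.14, 3.14, 3.14, 3.14].

## Interface

Orientations are given as a unit quaternion [w, x, y, z].
In Python, from plant import robot gives the robot as it stands.
- The arm moves only by the tool play_rows, never from a script. Its argument "motion" is text: rows parted by semicolons, each of 7 numbers parted by spaces: the shift along the world's x, y, z as a fraction of full scale, then the turn, a rotation vector about the world's x, y, z as a fraction of full scale, then the opening, from -1 (shut) to 1 (fully open). A call has 1 to 20 rows; each row shifts and turns the commanded pose from where the row before left it; what a row does not reach is not made up. Full scale, the value 1, is 40 cm for a shift and 0.1 rad for a turn. A row lasts 1/10 s, in which the tool goes at most 50 mm and 8.59 degrees, less where a joint would pass 70% of its speed; a pose out of reach is approached as far as the arm can. A call with a number of a shift or a turn outside -1 to 1 is refused whole. A call with a gripper value outside its range is refused whole. The fingers move at their own pace and stop on an object; "squeeze" is the grip in N (left out, the last holds). Time passes only in rows, so rows that do not move let the fingers close. It gives the time, the measured TCP pose, the force, the opening and the grip force at its end, in the units of the state.
- robot.state(): the state, without advancing time (a new reading comes with each control period).
- robot.get_image(name): name is "scene" or "top"; returns (picture, depth): 400x640x3 uint8, blue, green, red; 400x640 float32, mm along the optical axis (not along the pixel's ray), 0 where there is no reading.
- robot.camera_model(name): a dict with "fovy" (degrees; the focal length in pixels is half the picture's height over the tangent of half this angle, whatever the lens; pixels are square), "cx", "cy" (the principal point, pixels), "extrinsics" (4x4, takes a point from camera to world coordinates). Camera axes: x right, y down, z forward; pixel columns grow to the right and rows downward; lengths in mm; the calibration is good to about 2 mm. A picture is of the moment at which its call begins. camera_model takes no time and is no camera call.
- robot.close_job(): hands the job in; it is judged then, once.
The state is a dict: "time": time; "joints": joint angles; "joint_velocities": joint speeds; "joint_torque": joint torques, N m; "ee_pos": TCP position; "eef_rot": TCP orientation; "ft_force": force on the tool from outside, world axes, zero at the start; "ft_torque": the same for the moment, N m; "width": finger opening in mm; "grip_force": force on a finger pad.
Only numpy, scipy, OpenCV 4.12 (cv2) and the standard library are available. Lean on these libraries where they do the work, as an engineer would, in place of code of your own. Each camera call takes 0.05 s, during which the arm holds its last target. There are 200 camera calls.

## Working session

There is one attempt and no reset: what is moved stays moved. The work goes in short steps, Python scripts to look and compute and a tool call to move; the robot and the scene stay as the last step left them, time stands still between calls to the robot, and variables do not carry over. Pictures are saved under pics/ and viewed, at most 10 in all, crops included, and the job is handed in when it is done.

Besides the shell and the picture viewer there is one more tool, called after "Emit:" as name(argument=value, ...) on one line, values as JSON. play_rows: Moves the arm, as the interface text tells. Its arguments: {"type":"object","properties":{"motion":{"type":"string"},"squeeze":{"type":"number"}},"required":["motion"]}

```bash
mkdir -p pics; cat > h.py <<'E'
import numpy as np, cv2
from plant import robot
def cam(n):
    m=robot.camera_model(n); f=200/np.tan(np.radians(m["fovy"])/2)
    return f,m["cx"],m["cy"],np.array(m["extrinsics"])
def pts(n,d):
    f,cx,cy,T=cam(n); v,u=np.mgrid[:400,:640]
    P=np.stack([(u-cx)/f*d,(v-cy)/f*d,d,np.ones_like(d)],-1)@T.T
    return P[...,:3]
def plane(n,u,v,z):
    f,cx,cy,T=cam(n); r=T[:3,:3]@np.array([(u-cx)/f,(v-cy)/f,1]); o=T[:3,3]
    return o+r*(z-o[2])/r[2]
E
python3 - <<'E'
from h import *
for n in("top","scene"):
    p,d=robot.get_image(n); cv2.imwrite(f"pics/{n}0.png",p); np.save(f"{n}0.npy",d)
    print(n,cam(n))
s=robot.state(); print(s["time"],s["eef_rot"],s["ft_force"],s["width"],robot.nose_length)
E
```

```text
top (np.float64(420.83019619325444), 313.73428556714276, 196.9530544054354, array([[-2.20542399e-02, -9.95147594e-01,  9.58899165e-02,
         4.70047333e+02],
       [-9.99742032e-01,  2.14313532e-02, -7.52103076e-03,
         2.47188089e+01],
       [ 5.42948499e-03, -9.60310506e-02, -9.95363531e-01,
         1.06982917e+03],
       [ 0.00000000e+00,  0.00000000e+00,  0.00000000e+00,
         1.00000000e+00]]))
scene (np.float64(455.8275801900262), 312.347456899191, 193.14957676931627, array([[-8.40391948e-01, -2.71441256e-01,  4.69106617e-01,
        -3.49663121e+01],
       [-5.41450192e-01,  4.58715880e-01, -7.04564710e-01,
         9.09624467e+02],
       [-2.39387250e-02, -8.46108377e-01, -5.32473052e-01,
         7.20971487e+02],
       [ 0.00000000e+00,  0.00000000e+00,  0.00000000e+00,
         1.00000000e+00]]))
0.1 [-8.01167188e-04  9.76242987e-01  2.16677022e-01 -2.37226561e-04] [ 0.53562966 -0.15520119  0.11362359] 85.34322421181203 11.0
```

View pics/top0.png

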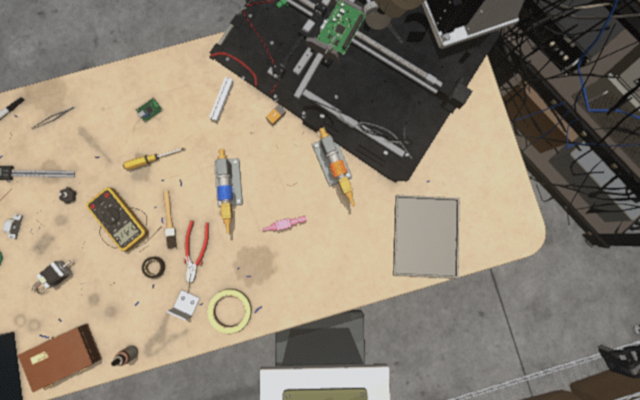

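View pics/scene0.png

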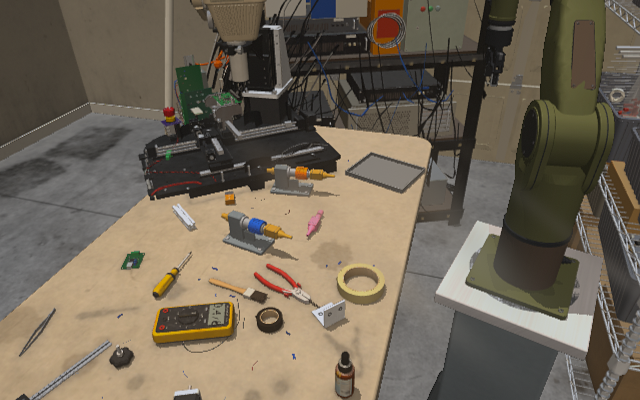

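The top view shows the blue collar at about (222,190), its brass nozzle at (226,215) pointing toward the robot, the tray at (427,236), the pink decoy at (285,224) and the orange coupler at (337,170). The scene view shows the same layout, with the blue collar at about (258,226).

```bash
python3 - <<'E'
from h import *
for n,roi in(("top",(200,130,250,250)),("scene",(210,200,300,260))):
    p=cv2.imread(f"pics/{n}0.png"); d=np.load(f"{n}0.npy"); P=pts(n,d)
    h=cv2.cvtColor(p,cv2.COLOR_BGR2HSV); R=np.zeros((400,640),bool); R[roi[1]:roi[3],roi[0]:roi[2]]=1
    b=R&(h[...,0]>100)&(h[...,0]<125)&(h[...,1]>120)
    y=R&(h[...,0]>14)&(h[...,0]<30)&(h[...,1]>150)&(P[...,2]>30)
    q=P[b]; print(n,"blue",b.sum(),q.min(0).round(),q.max(0).round(),np.median(q,0).round(1),np.percentile(q[:,2],[50,95]))
    for lo,hi in((0,600),(600,2000)) :
        m=y&(P[...,0]<q[:,0].mean()) if lo==0 else y&(P[...,0]>q[:,0].mean())
        w=P[m]; print("brass",m.sum(),w.min(0).round(),w.max(0).round(),w.mean(0).round(1))
    if n=="top":
        # outlines of masks cast at axis height
        for nm,m in(("blue",b),("front",y&(P[...,0]<q[:,0].mean()))):
            v,u=np.nonzero(m); W=np.array([plane(n,a,c,68) for a,c in zip(u,v)])
            for x0 in np.arange(W[:,0].min(),W[:,0].max(),6):
                k=(W[:,0]>=x0)&(W[:,0]<x0+6); 
                if k.any(): print(nm,round(x0+3),W[k,1].min().round(1),W[k,1].max().round(1),W[k,1].mean().round(1),P[m][k,2].max().round(1))
# tray
p=cv2.imread("pics/top0.png")
for c in((394,196),(458,199),(457,277),(393,275)): print(plane("top",*c,15).round(1))
# heights of scenery between start and coupler
d=np.load("top0.npy");P=pts("top",d)
crop=cv2.resize(p[130:260,190:450],None,fx=3,fy=3,interpolation=cv2.INTER_CUBIC); cv2.imwrite("pics/crop0.png",crop)
E
```

```text
top blue 180 [566. 215.  65.] [597. 245.  82.] [582. 229.  76.] [76.00834379 80.04288828]Traceback (most recent call last):
  File "<stdin>", line 10, in <module>
    return umr_minimum(a, axis, None, out, keepdims, initial, where)
ValueError: zero-size array to reduction operation minimum which has no identity
```

```bash
cat > m.py <<'E'
from h import *
import sys
def meas(n,p,d,roi,v=True):
    P=pts(n,d); h=cv2.cvtColor(p,cv2.COLOR_BGR2HSV).astype(int); R=np.zeros((400,640),bool); R[roi[1]:roi[3],roi[0]:roi[2]]=1
    b=R&(h[...,0]>100)&(h[...,0]<125)&(h[...,1]>120)
    y=R&(h[...,0]>8)&(h[...,0]<35)&(P[...,2]>35)&(h[...,1]>110)
    return P,h,b,y
if __name__=="__main__":
    p=cv2.imread("pics/top0.png"); d=np.load("top0.npy"); print(cv2.cvtColor(p,cv2.COLOR_BGR2HSV)[205:240:5,227])
    for n,roi in(("top",(200,130,250,250)),("scene",(210,200,300,260))):
        p=cv2.imread(f"pics/{n}0.png"); d=np.load(f"{n}0.npy")
        P,h,b,y=meas(n,p,d,roi); q=P[b]; print(n,q.min(0).round(),q.max(0).round(),q.mean(0).round(1))
        f=y&(P[...,0]<q[:,0].mean())
        for nm,m in(("blue",b),("front",f)):
            W=P[m]; print(nm,len(W))
            for x0 in np.arange(W[:,0].min(),W[:,0].max(),8):
                k=(W[:,0]>=x0)&(W[:,0]<x0+8)
                if k.any(): print(round(x0+4),W[k,1].min().round(1),W[k,1].max().round(1),W[k,1].mean().round(1),W[k,2].min().round(1),W[k,2].max().round(1))
    p=cv2.imread("pics/top0.png")
    for c in((394,196),(458,199),(457,277),(393,275)): print(plane("top",*c,15).round(1))
    cv2.imwrite("pics/crop0.png",cv2.resize(p[130:260,190:450],None,fx=3,fy=3,interpolation=cv2.INTER_CUBIC))
E
python3 m.py
```

```text
[[ 23 129 208]
 [ 24 132 218]
 [ 24 123 207]
 [ 18 144 214]
 [ 19 144 216]
 [ 21 136 213]
 [ 18  66 220]]
top [566. 215.  65.] [597. 245.  82.] [581.7 229.   75.2]
blue 180
570 214.9 244.9 229.8 65.5 80.9
578 214.8 244.4 228.6 64.8 82.2
586 215.0 244.9 229.2 66.3 81.9
594 214.7 244.6 228.1 66.8 79.5
front 226
474 24.7 24.7 24.7 1069.8 1069.8
490 220.6 226.2 223.5 57.4 63.5
498 220.6 228.3 224.4 56.2 64.6
506 220.6 230.2 224.9 60.6 68.1
514 218.1 232.0 224.7 59.8 70.9
522 215.6 236.3 225.6 60.2 74.6
530 215.4 238.3 225.9 59.8 75.0
538 216.2 238.2 225.7 57.9 78.8
546 217.0 238.0 228.0 66.0 74.5
554 217.3 237.9 226.9 66.7 74.4
scene [-35. 147.  -1.] [674. 910. 721.] [573.5 248.4  76.3]
blue 175
-31 909.6 909.6 909.6 721.0 721.0
561 224.3 249.2 242.1 54.1 76.6
569 220.1 251.3 239.9 53.9 77.5
577 217.8 251.1 241.4 54.7 77.7
585 223.2 251.9 241.7 52.0 78.9
593 223.6 250.9 242.8 54.7 78.8
601 230.5 239.3 235.6 70.3 75.5
673 147.1 147.1 147.1 -0.8 -0.8
front 243
-31 909.6 909.6 909.6 721.0 721.0
489 222.6 228.2 225.5 56.5 62.9
497 224.4 231.0 227.8 57.9 65.4
505 224.3 235.2 229.2 59.1 66.3
513 219.0 238.4 231.5 53.9 69.8
521 217.6 240.7 233.0 51.5 71.8
529 219.0 241.5 234.0 51.4 72.9
537 219.8 241.8 234.3 52.2 73.1
545 218.8 243.0 235.3 51.3 72.2
553 220.1 243.1 235.2 52.6 73.2
561 220.3 232.6 227.0 63.3 66.4
[ 569.7 -185.6   15. ]
[ 558.6 -346.9   15. ]
[ 364.8 -333.7   15. ]
[ 373.3 -175.2   15. ]
```

View pics/crop0.png

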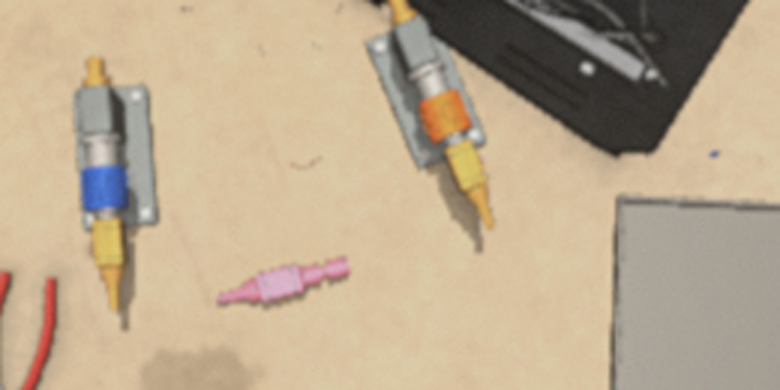

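Nothing is hidden. The coupler axis is at about 0.063 rad, with the collar near (581.5, 229.5) and the block near (538, 227.5); heights and sizes match the description. The tray centre is about (466, -260). First I move above the collar.

Emit:
play_rows(motion="0.04 0.1 0 0 0 -0.187 1;0.04 0.1 0 0 0 -0.187 1;0.04 0.1 0 0 0 -0.187 1;0.04 0.1 0 0 0 -0.187 1;0.04 0.1 0 0 0 -0.187 1;0.04 0.1 0 0 0 -0.187 1;0.04 0.1 0 0 0 -0.187 1;0.04 0.1 0 0 0 -0.187 1;0.04 0.1 0 0 0 -0.187 1;0.04 0.1 0 0 0 -0.187 1;0.04 0.1 0 0 0 -0.187 1;0.04 0.1 0 0 0 -0.187 1;0.04 0.1 0 0 0 -0.187 1;0.04 0.1 0 0 0 -0.187 1;0.04 0.1 0 0 0 -0.187 1;0.04 0.1 0 0 0 -0.187 1;0.04 0.1 0 0 0 -0.187 1;0.04 0.1 0 0 0 -0.187 1;0.036 0.09 0 0 0 -0.187 1;0 0 0 0 0 -0.187 1", squeeze=50)

```text
time: 2.1
ee_pos: [567.3, 197.7, 241.7]
eef_rot: [-0.003, 0.999, 0.036, 0.001]
ft_force: [-0.1, 0.1, -0.0]
width: 85.5
grip_force: 0.0
```

Emit:
play_rows(motion="0.018 0.04 -0.05 0 0 0 1;0.018 0.04 -0.1 0 0 0 1;0 0 -0.1 0 0 0 1;0 0 -0.08 0 0 0 1;0 0 0 0 0 0 1;0 0 0 0 0 0 1")

```text
time: 2.7
ee_pos: [581.2, 221.0, 110.5]
eef_rot: [0.0, 1.0, 0.031, -0.0]
ft_force: [0.5, -0.4, 1.2]
width: 85.4
grip_force: 0.0
```

```bash
python3 - <<'E'
from m import *
s=robot.state(); print(s["time"],s["ee_pos"],s["eef_rot"])
for n in("top","scene"):
    p,d=robot.get_image(n); cv2.imwrite(f"pics/{n}1.png",p)
    r=p[150:270,200:320] if n=="scene" else p[130:250,160:280]
    cv2.imwrite(f"pics/c1{n}.png",r)
a=[cv2.resize(cv2.imread(f"pics/c1{n}.png"),(400,400),interpolation=cv2.INTER_CUBIC) for n in("top","scene")]
cv2.imwrite("pics/c1.png",np.hstack(a))
E
```

```text
2.7 [581.18571802 220.98267369 110.46821592] [ 3.92904544e-04  9.99516903e-01  3.10751378e-02 -3.77721154e-04]
```

View pics/c1.png

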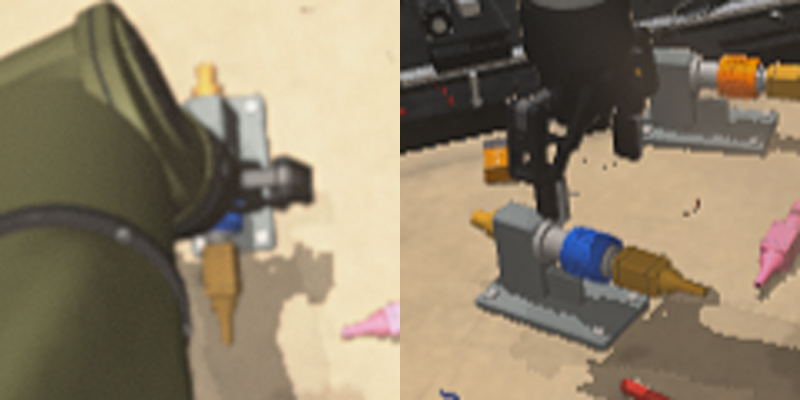

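The crop shows the gripper above the coupler with both fingers straddling it. It sits about 8 mm short in y, so I correct that, descend and grip the collar.

Emit:
play_rows(motion="0 0.021 -0.02 0 0 0 1;0 0 -0.05 0 0 0 1;0 0 -0.05 0 0 0 1;0 0 -0.026 0 0 0 1;0 0 0 0 0 0 1;0 0 0 0 0 0 1;0 0 0 0 0 0 1")

```text
time: 3.5
ee_pos: [582.1, 230.4, 53.0]
eef_rot: [-0.0, 1.0, 0.031, 0.001]
ft_force: [0.3, -0.5, 0.1]
width: 85.6
grip_force: 0.0
```

Emit:
play_rows(motion="0 0 0 0 0 0 -0.3;0 0 0 0 0 0 -0.3;0 0 0 0 0 0 -0.3;0 0 0 0 0 0 -0.3;0 0 0 0 0 0 -0.3;0 0 0 0 0 0 -0.3;0 0 0 0 0 0 -0.3;0 0 0 0 0 0 -0.3", squeeze=40)

```text
time: 4.3
ee_pos: [581.5, 231.1, 52.5]
eef_rot: [-0.001, 0.999, 0.032, 0.0]
ft_force: [-0.6, 1.8, 6.2]
width: 34.2
grip_force: 42.5
```

Gripped: width 34 mm and low side load. Now I pull the collar back.

Emit:
play_rows(motion="0.008 0.0005 0 0 0 0 -0.3;0.008 0.0005 0 0 0 0 -0.3;0.008 0.0005 0 0 0 0 -0.3;0.008 0.0005 0 0 0 0 -0.3;0 0 0 0 0 0 -0.3;0 0 0 0 0 0 -0.3;0 0 0 0 0 0 -0.3;0 0 0 0 0 0 -0.3;0 0 0 0 0 0 -0.3", squeeze=40)

```text
time: 5.2
ee_pos: [592.0, 231.9, 52.4]
eef_rot: [-0.0, 0.999, 0.032, -0.002]
ft_force: [-4.8, 1.6, 11.0]
width: 33.7
grip_force: 43.0
```

```bash
python3 - <<'E'
from m import *
for n,k in(("top",(160,130,280,250)),("scene",(200,150,320,270))):
    p,d=robot.get_image(n); cv2.imwrite(f"pics/c2{n}.png",p[k[1]:k[3],k[0]:k[2]])
a=[cv2.resize(cv2.imread(f"pics/c2{n}.png"),(400,400),interpolation=cv2.INTER_CUBIC) for n in("top","scene")]
cv2.imwrite("pics/c2.png",np.hstack(a))
E
```

```text
(no output)
```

View pics/c2.png

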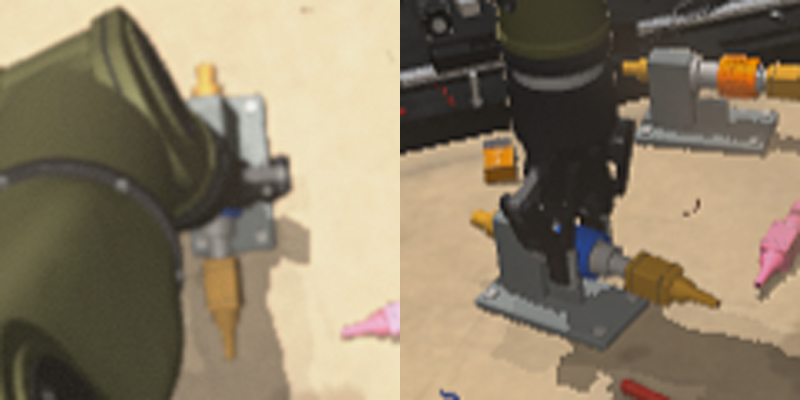

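The nozzle has popped forward: its tip moved from about y=343 to y=357 in the crop, roughly 10 mm. I release, lift, move over the block and descend.

Emit:
play_rows(motion="0 0 0 0 0 0 1;0 0 0 0 0 0 1;0 0 0 0 0 0 1;0 0 0 0 0 0 1;0 0 0 0 0 0 1;0 0 0.05 0 0 0 1;0 0 0.1 0 0 0 1;-0.05 -0.003 0.03 0 0 0 1;-0.06 -0.005 0 0 0 0 1;-0.05 -0.003 0 0 0 0 1;0 0 0 0 0 0 1;0 0 0 0 0 0 1;0 0 0 0 0 0 1")

```text
time: 6.6
ee_pos: [531.5, 226.5, 124.0]
eef_rot: [-0.0, 1.0, 0.031, 0.001]
ft_force: [-0.2, 0.5, 0.6]
width: 85.2
grip_force: 0.0
```

```bash
python3 - <<'E'
from m import *
print(robot.state()["ee_pos"])
p,d=robot.get_image("scene"); P,h,b,y=meas("scene",p,d,(210,200,310,265)); ok=(P[...,0]>450)&(P[...,0]<620)&(P[...,2]>35)&(P[...,1]<270)&(P[...,1]>200)
for m in(b&ok,y&ok&(P[...,0]<575)):
    W=P[m]; print(len(W),W.min(0).round(),W.max(0).round())
W=P[y&ok&(P[...,0]<575)]
for x0 in range(470,575,5):
    k=(W[:,0]>=x0)&(W[:,0]<x0+5)
    if k.any(): print(x0,W[k,1:].min(0).round(),W[k,1:].max(0).round(),k.sum())
p2,_=robot.get_image("top")
a=[cv2.resize(x,(400,400),interpolation=cv2.INTER_CUBIC) for x in(p2[130:250,160:280],p[150:270,200:320])]
cv2.imwrite("pics/c3.png",np.hstack(a))
E
```

```text
[531.46566183 226.49614371 123.98445941]
171 [570. 220.  46.] [606. 254.  79.]
248 [474. 214.  46.] [547. 243.  71.]
470 [224.  55.] [224.  55.] 1
475 [224.  52.] [228.  59.] 6
480 [224.  53.] [227.  57.] 4
485 [223.  51.] [232.  58.] 10
490 [225.  54.] [233.  59.] 7
495 [223.  53.] [234.  62.] 13
500 [218.  49.] [236.  63.] 18
505 [220.  49.] [239.  68.] 23
510 [214.  47.] [240.  68.] 28
515 [220.  46.] [241.  69.] 22
520 [219.  48.] [240.  68.] 22
525 [220.  49.] [242.  69.] 24
530 [218.  51.] [242.  71.] 26
535 [220.  49.] [243.  70.] 21
540 [217.  52.] [242.  71.] 20
545 [221.  52.] [239.  67.] 3
```

View pics/c3.png

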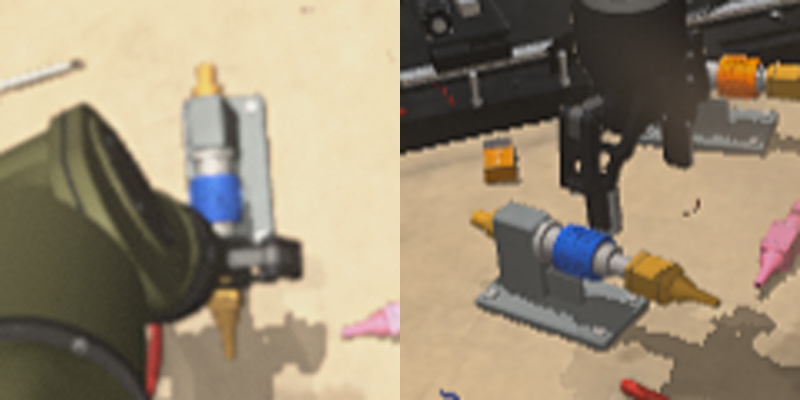

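Collar and nozzle are clear. The block's centre is near (527.5, 228), with a slight droop. I descend and grip.

Emit:
play_rows(motion="-0.01 0.003 -0.02 0 0 0 1;0 0 -0.06 0 0 0 1;0 0 -0.06 0 0 0 1;0 0 -0.021 0 0 0 1;0 0 0 0 0 0 1;0 0 0 0 0 0 1;0 0 0 0 0 0 -0.6;0 0 0 0 0 0 -0.6;0 0 0 0 0 0 -0.6;0 0 0 0 0 0 -0.6;0 0 0 0 0 0 -0.6;0 0 0 0 0 0 -0.6;0 0 0 0 0 0 -0.6;0 0 0 0 0 0 -0.6;0 0 0 0 0 0 -0.6;0 0 0 0 0 0 -0.6", squeeze=50)

```text
time: 8.3
ee_pos: [526.2, 227.7, 59.7]
eef_rot: [-0.0, 1.0, 0.031, 0.0]
ft_force: [-1.4, -0.8, 6.0]
width: 23.2
grip_force: 51.9
```

Gripped at 23 mm. I draw it straight out along -x, 80 mm in all.

Emit:
play_rows(motion="-0.02 -0.0013 0 0 0 0 -0.6;-0.02 -0.0013 0 0 0 0 -0.6;-0.02 -0.0013 0 0 0 0 -0.6;-0.02 -0.0013 0 0 0 0 -0.6;-0.02 -0.0013 0 0 0 0 -0.6;-0.02 -0.0013 0 0 0 0 -0.6;-0.02 -0.0013 0 0 0 0 -0.6;-0.02 -0.0013 0 0 0 0 -0.6;-0.02 -0.0013 0 0 0 0 -0.6;-0.02 -0.0013 0 0 0 0 -0.6;0 0 0.1 0 0 0 -0.6;0 0 0.1 0 0 0 -0.6;0 0 0.1 0 0 0 -0.6;0 0 0 0 0 0 -0.6;0 0 0 0 0 0 -0.6")

```text
time: 9.8
ee_pos: [446.1, 222.7, 180.2]
eef_rot: [-0.0, 1.0, 0.031, 0.001]
ft_force: [-0.4, -0.2, -2.3]
width: 22.8
grip_force: 51.3
```

```bash
python3 - <<'E'
from m import *
print(robot.state()["ee_pos"],robot.state()["width"])
p,d=robot.get_image("scene"); P,h,b,y=meas("scene",p,d,(200,120,400,300))
print(P[b&(P[...,2]<100)&(P[...,0]>550)].mean(0))
p2,_=robot.get_image("top")
a=[cv2.resize(x,(400,400),interpolation=cv2.INTER_CUBIC) for x in(p2[130:290,160:320],p[120:280,200:360])]
cv2.imwrite("pics/c4.png",np.hstack(a))
E
```

```text
[446.05997133 222.66654414 180.18360147] 22.7959735029406
[580.99802864 242.82958444  67.76730532]
```

View pics/c4.png

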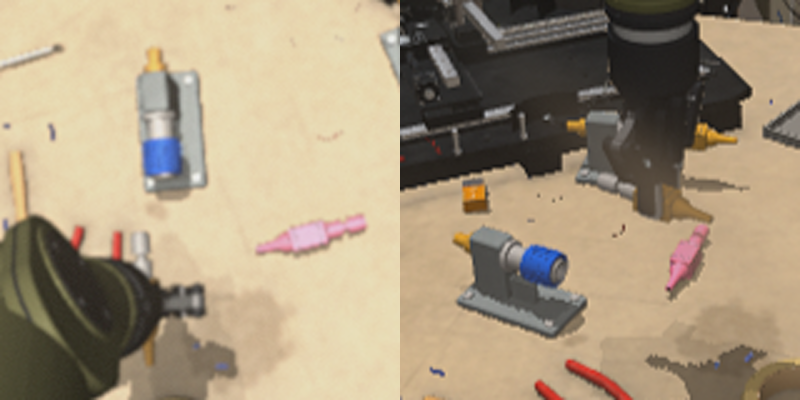

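The nozzle is out and held, and the collar has sprung home. Next I carry it over the tray.

Emit:
play_rows(motion="0.003 -0.05 0 0 0 0 -0.6;0.003 -0.09 0 0 0 0 -0.6;0.003 -0.09 0 0 0 0 -0.6;0.004 -0.09 0 0 0 0 -0.6;0.004 -0.09 0 0 0 0 -0.6;0.004 -0.09 0 0 0 0 -0.6;0.004 -0.09 0 0 0 0 -0.6;0.004 -0.09 0 0 0 0 -0.6;0.004 -0.09 0 0 0 0 -0.6;0.004 -0.09 0 0 0 0 -0.6;0.004 -0.09 0 0 0 0 -0.6;0.004 -0.09 0 0 0 0 -0.6;0 -0.09 0 0 0 0 -0.6;0 -0.077 0 0 0 0 -0.6;0 0 0 0 0 0 -0.6;0 0 -0.1 0 0 0 -0.6;0 0 -0.1 0 0 0 -0.6;0 0 -0.06 0 0 0 -0.6;0 0 0 0 0 0 -0.6;0 0 0 0 0 0 -0.6")

```text
time: 11.9
ee_pos: [463.6, -259.4, 74.9]
eef_rot: [-0.001, 0.999, 0.032, -0.001]
ft_force: [-0.4, 0.5, -0.5]
width: 23.1
grip_force: 51.3
```

```bash
python3 - <<'E'
from m import *
print(robot.state()["ee_pos"],robot.state()["width"])
p,d=robot.get_image("scene"); P,h,b,y=meas("scene",p,d,(300,100,460,230))
print([P[230 if 0 else 175,380,2]])
p2,_=robot.get_image("top")
a=[cv2.resize(x,(400,400),interpolation=cv2.INTER_CUBIC) for x in(p2[150:310,340:500],p[90:210,320:440])]
cv2.imwrite("pics/c5.png",np.hstack(a))
E
```

```text
[ 463.56543784 -259.37930681   74.87805688] 23.05169786409131
[np.float64(2.105879638344618)]
```

View pics/c5.png

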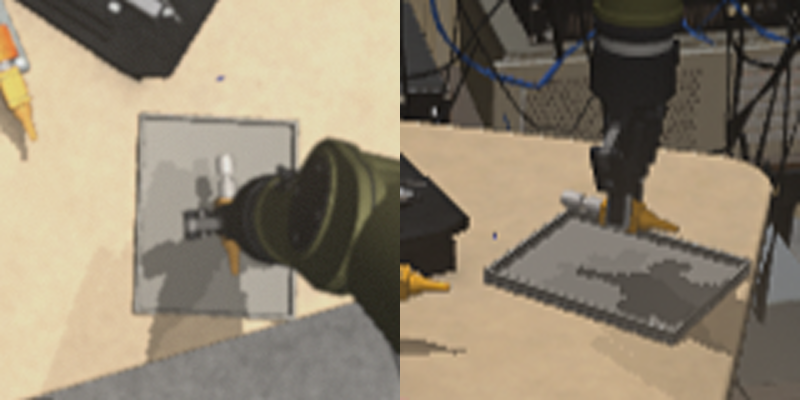

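The nozzle hangs level in the middle of the tray. I lower it and watch the force.

Emit:
play_rows(motion="0 0 -0.05 0 0 0 -0.6;0 0 -0.05 0 0 0 -0.6;0 0 -0.02 0 0 0 -0.6;0 0 -0.01 0 0 0 -0.6;0 0 -0.005 0 0 0 -0.6;0 0 0 0 0 0 -0.6;0 0 0 0 0 0 -0.6;0 0 0 0 0 0 -0.6")

```text
time: 12.8
ee_pos: [464.3, -260.5, 22.1]
eef_rot: [0.0, 1.0, 0.031, 0.0]
ft_force: [0.6, -0.3, -0.7]
width: 22.9
grip_force: 51.3
```

Emit:
play_rows(motion="0 0 -0.003 0 0 0 -0.6;0 0 -0.003 0 0 0 -0.6;0 0 -0.003 0 0 0 -0.6;0 0 0 0 0 0 -0.6;0 0 0 0 0 0 -0.6")

```text
time: 13.3
ee_pos: [464.4, -260.5, 20.3]
eef_rot: [0.001, 1.0, 0.031, 0.001]
ft_force: [-2.7, 1.3, 23.4]
width: 22.8
grip_force: 54.6
```

It has touched the floor at 23 N. I ease up 1 mm and open.

Emit:
play_rows(motion="0 0 0.0035 0 0 0 -0.6;0 0 0 0 0 0 -0.6;0 0 0 0 0 0 -0.3;0 0 0 0 0 0 0;0 0 0 0 0 0 0.3;0 0 0 0 0 0 0.3;0 0 0 0 0 0 0.3;0 0 0.02 0 0 0 0.3;0 0 0.05 0 0 0 0.3;0 0 0.1 0 0 0 0.3;0 0 0.1 0 0 0 0.3;0 0 0.1 0 0 0 0.3;0 0.05 0.1 0 0 0 0.3;0 0.1 0 0 0 0 0.3;0 0.1 0 0 0 0 0.3;0 0.1 0 0 0 0 0.3;0 0.1 0 0 0 0 0.3;0 0 0 0 0 0 0.3;0 0 0 0 0 0 0.3")

```text
time: 15.2
ee_pos: [464.0, -79.5, 207.8]
eef_rot: [0.0, 0.999, 0.033, 0.0]
ft_force: [0.1, -1.3, 0.3]
width: 55.7
grip_force: 0.0
```

```bash
python3 - <<'E'
from m import *
p,d=robot.get_image("scene"); p2,d2=robot.get_image("top")
P,h,b,y=meas("top",p2,d2,(380,180,470,290)); P=pts("top",d2); m=np.zeros((400,640),bool); m[205:268,403:450]=1; m&=(P[...,2]>9)
print(P[m].min(0).round(),P[m].max(0).round(),m.sum())
a=[cv2.resize(x,(400,400),interpolation=cv2.INTER_CUBIC) for x in(p2[150:310,340:500],p[110:230,320:440])]
cv2.imwrite("pics/c6.png",np.hstack(a))
E
```

```text
[ 436. -311.    9.] [ 540.   25. 1070.] 2296
```

View pics/c6.png

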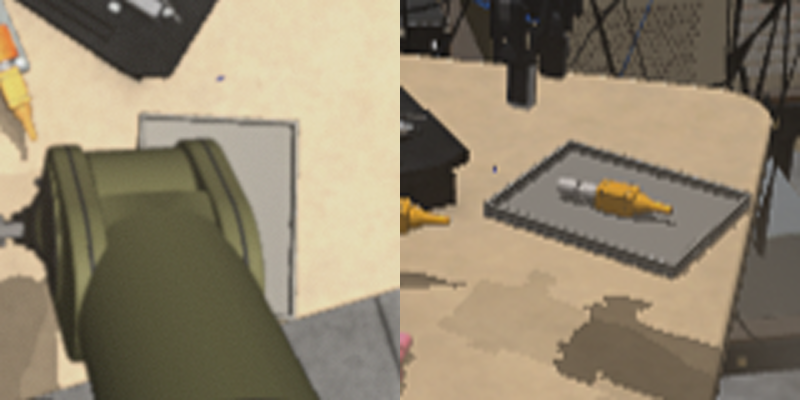

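The scene crop shows the nozzle lying flat inside the tray at about (615,195), with the gripper clear.

```bash
python3 -c "
from plant import robot
print(robot.close_job())"
```

```text
the job is handed in; nothing more can be done
None
```

The blue-collared coupler's nozzle was unlocked, drawn straight out and laid flat inside the grey tray; the orange coupler was left alone, and the job is handed in (about 15 s of the 48 s used).

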